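Seat the reference disc in the roast colour meter

TASK

Seat the check disc in the roast colour meter: draw the meter's sliding jaw back to make room, take the steel disc by its knob, set it down gently over the round glass window between the jaw and the two posts, and let go. Then push the jaw up by its handle until the disc is nudged firmly against both posts and the jaw at once, pressing with several newtons for a moment (at least 2 N on each post, but never more than 12 N on either or they bend), and leave the jaw closed on it so that all three still hold the disc. Do not disturb the paper cup, the glass or the tray of beans.

Things in the scene. Friction and masses are not known exactly. Their poses are not given: they have to be found in the camera images.
- meter: Roast colour meter, fixed to the bench: a flat grey box whose top (the stage) is 30 mm above the bench. Origin on the bench under the centre of the round glass window; x points from the jaw to the posts, y to the console, z up. The stage spans x -135..65 mm and y -65..65 mm; beside it at y 65..150 mm is a console 46 mm high.
- home (a point): Centre of the glass window on the stage top (30 mm above the bench): where the centre of the disc's underside lies when the disc touches both posts. Axes as the meter's. A push P on the jaw beyond its drag loads each post of a seated disc with about 0.9 P; these contacts are hard, so the force rises steeply.
- left_post: Fixed steel post 12 mm in diameter, 12 mm high, on the stage; origin at the centre of its foot, at x 21.8, y +31.1 mm of the meter.
- right_post: The same post at x 21.8, y -31.1 mm of the meter. Posts, jaw face and stage are polished and slip easily on the disc. A seated disc touches each post 55 degrees off the meter's x axis.
- jaw (a joint): Sliding jaw, m: 0 = drawn fully back, 0.040 = fully forward (toward the posts, meter's +x). The front of its aluminium block (52 mm wide, 14 mm high) stands at x = -66 mm + joint value. Ahead of it, on two rods, is a flat polished nose bar of the same width, screwed 1 to 17 mm ahead of the block (differs each time, not reported, does not shift in use): it meets the disc.
- jaw_grip (a point): Middle of the jaw's handle: an upright black fin 12 mm wide (meter's y), 24 mm long (meter's x), from 13 to 55 mm above the stage; this point is 40 mm above the stage, 26 mm behind the front of the jaw's block, on the meter's centre line. Axes as the meter's. The jaw drags with about 5 N and stays where left, keeping up to 5 N of the push.
- disc: Steel reference disc, 64 mm in diameter and 14 mm thick, lying flat, with a round upright knob 18 mm in diameter in its centre that ends 44.5 mm above its underside; about 0.2 to 0.45 kg. Origin at the centre of its underside, z along the knob.
- knob (a point): On the axis of the disc's knob, 36 mm above the disc's underside.
- paper_cup: White paper cup 85 mm high, 72 mm across, standing on the bench. Origin at the centre of its foot. A bystander.
- glass: Drinking glass 90 mm high, 76 mm across, standing on the bench. Origin at the centre of its foot. A bystander.
- bean_tray: Blue tray of coffee beans, 150 by 110 mm, 32 mm high. Origin at the centre of its underside. A bystander.
There are look-alikes about, which are no part of the job. Of the things that look like the disc, the middle-sized one is meant.

How it is judged:
By the outcome, as a careful person would: the job done as asked, in the order asked, and still so for the second after the job is handed in, with the robot touching nothing.
It also fails if it takes over 64 s, if anything falls off the work surface, if the arm or the gripper's body presses on something with over 40 N, if the wrist force passes 120 N, or if a joint passes its speed limit or range.

ROBOT

A 6-joint arm with a two-finger parallel gripper is mounted at the origin on the work surface. World frame = base frame: x ahead of the robot, y to its left, z up, the work surface at z = 0. Lengths are in m, angles in rad, forces in N, time in s.
With the tool pointing down it reaches from about 0.35 to 0.775 m from the base axis. Payload 7.3 kg.
Tool frame: the origin (TCP) lies at the very end of the fingers, on their centre line; the grasp point (between the pads) lies 19 mm behind it; z points along the fingers, y is the direction in which the jaws open and shut (so a half turn about z gives the same grasp; the last joint's range is limited). The gripper opens to 92 mm and grips with 3 to 60 N. Pads are 19 mm wide; open, the fingers measure 130 mm over their backs; the gripper's body (75 mm by 190 mm) begins 47 mm behind the grasp point.
Start: joints at [1.179, 0.342, 1.524, -0, 1.275, -0.146], TCP at [0.128, 0.509, 0.227] pointing down, gripper open.
Joint ranges: [-2.53, 2.53], [-0.77, 2.02], [0.04, 2.7], [-1, 4.14], [0.28, 2.66], [-3.11, 3.11]. Speed limits (rad/s): [2.57, 2.57, 3.14, 3.14, 3.14, 3.14].

INTERFACE

Orientations are given as a unit quaternion [x, y, z, w].
In Python, from cell import arm, cams gives the robot as it stands.
- The arm moves only by the tool carry_out, never from a script. Its argument "increments" is one flat list of numbers, 7 for each row, row after row: the shift along the tool's x, y, z in cm, then the turn, a rotation vector about the tool's x, y, z in rad, then the closure, from -1 (fully open) to 1 (shut). A call has 1 to 5 rows; each row shifts and turns the commanded pose from where the row before left it, along the tool's axes as they then stand; what a row does not reach is not made up. A row lasts 1/12 s, in which the tool goes at most 41.7 mm and 7.16 degrees, less where a joint would pass 70% of its speed; a pose out of reach is approached as far as the arm can. A call is refused whole if a number of a shift passes 4.17 or a number of a turn 0.125, either way. A call with a gripper value outside its range is refused whole. The fingers move at their own pace and stop on an object; the grip force is fixed at half the most. Time passes only in rows, so rows that do not move let the fingers close. It gives the time, the measured TCP pose, the force and the opening at its end, in the units of the state.
- arm.sense(): the state, without advancing time (a new reading comes with each control period).
- cams.grab_frame(name): name is "scene" or "side" or "wrist"; returns a dict with "image" (480x640x3 uint8, red, green, blue), "K" (3x3 intrinsics, pixels), "xyz" and "rotation" of the camera in the world; the wrist camera has in their place "tool_from_camera" (4x4, takes a point from camera to tool coordinates, whose origin is the TCP and whose axes are the flange's). Camera axes: x right, y up, looking along -z (the intrinsics and any distortion apply to the point x, -y, -z); pixel columns grow to the right and rows downward; lengths in m; the calibration is good to about 2 mm. A picture is of the moment at which its call begins: read the wrist's pose just before it. There is no depth.
- arm.finish_job(): hands the job in, once; it reports no verdict.
The state is a dict: "time_s": time; "q": joint angles; "qd": joint speeds; "tau": joint torques, N m; "eef_pos": TCP position; "ee_rot": TCP orientation; "wrist_force": force on the tool from outside, world axes, zero at the start; "moment": the same for the moment, N m; "grip_width": finger opening in m.
Only numpy, scipy, OpenCV 4.12 (cv2) and the standard library are available. Lean on these libraries where they do the work, as an engineer would, in place of code of your own. Each camera call takes 0.05 s, during which the arm holds its last target.

## Working session

There is one attempt and no reset: what is moved stays moved. The work goes in short steps, Python scripts to look and compute and a tool call to move; the robot and the scene stay as the last step left them, time stands still between calls to the robot, and variables do not carry over. Pictures are saved under pics/ and viewed, and the job is handed in when it is done.

Besides the shell and the picture viewer there is one more tool, called after "Request:" as name(argument=value, ...) on one line, values as JSON. carry_out: Moves the arm, as the interface text tells. Its arguments: {"type":"object","properties":{"increments":{"type":"array"}},"required":["increments"]}

```bash
mkdir -p pics; ls; cat > h.py <<'E'
import numpy as np, cv2
from cell import arm, cams
def grab(n,fn):
    s=arm.sense(); f=cams.grab_frame(n); cv2.imwrite('pics/'+fn,cv2.cvtColor(f['image'],cv2.COLOR_RGB2BGR)); 
    np.save('pics/'+fn[:-4]+'.npy',dict(f=f,s=s),allow_pickle=True); return s,f
E
python3 - <<'E'
from h import *
for n in ['scene','side','wrist']:
    s,f=grab(n,n+'0.png'); print(n,{k:(np.round(v,4).tolist() if k!='image' else 0) for k,v in f.items() if not isinstance(v,str)})
print(arm.sense())
E
```

```text
pics
scene {'image': 0, 'K': [[494.982, 0.0, 314.4174], [0.0, 494.982, 241.8003], [0.0, 0.0, 1.0]], 'xyz': [0.9627, -0.656, 0.6105], 'rotation': [0.4018, 0.1389, 0.2751, 0.8623]}
side {'image': 0, 'K': [[618.6331, 0.0, 316.3964], [0.0, 618.6331, 233.326], [0.0, 0.0, 1.0]], 'xyz': [0.5003, -1.0905, 0.7371], 'rotation': [0.4575, -0.0234, -0.026, 0.8885]}
wrist {'image': 0, 'K': [[345.1209, 0.0, 318.3232], [0.0, 345.1209, 238.7786], [0.0, 0.0, 1.0]], 'tool_from_camera': [[0.0003, 0.9669, 0.2552, 0.0675], [1.0, -0.0003, -0.0002, -0.0001], [-0.0001, 0.2552, -0.9669, -0.1587], [0.0, 0.0, 0.0, 1.0]]}
{'time_s': 0.15, 'q': array([ 1.17900772e+00,  3.42566090e-01,  1.52479606e+00, -3.45665925e-05,
        1.27535172e+00, -1.45989320e-01]), 'qd': array([-0.00119825, -0.00022511, -0.00352007, -0.00117725, -0.0010706 ,
        0.00050886]), 'tau': array([ 1.52057284e-03, -4.31473553e+01, -2.44355267e+01,  7.16856192e-02,
        5.36477566e-02, -1.04733087e-04]), 'eef_pos': array([0.12761998, 0.50895221, 0.22620336]), 'ee_rot': array([ 1.22585469e-01,  9.92457802e-01, -5.44856385e-04, -1.32994102e-04]), 'wrist_force': array([-0.56609172,  0.54871953, -0.36148444]), 'moment': array([ 0.00302755, -0.00796848, -0.00811705]), 'grip_width': 0.09190801147396975}
```

View pics/scene0.png

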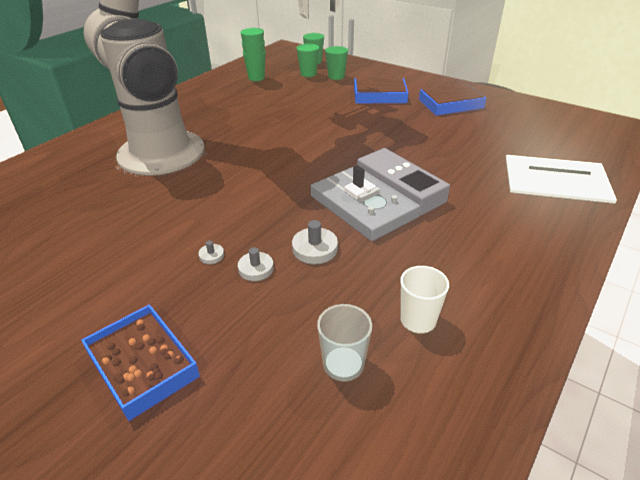

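View pics/side0.png

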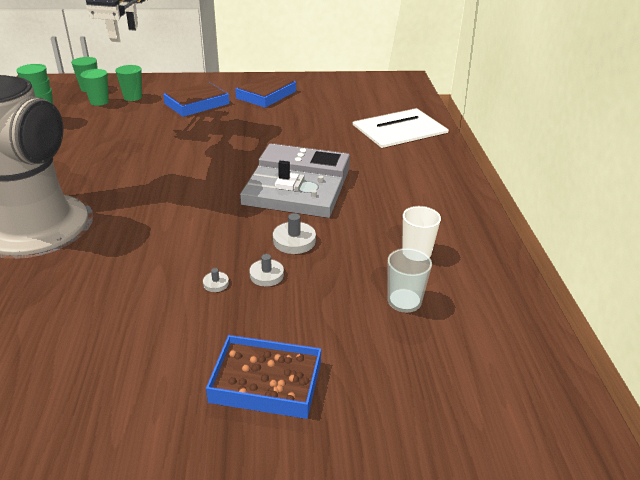

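View pics/wrist0.png

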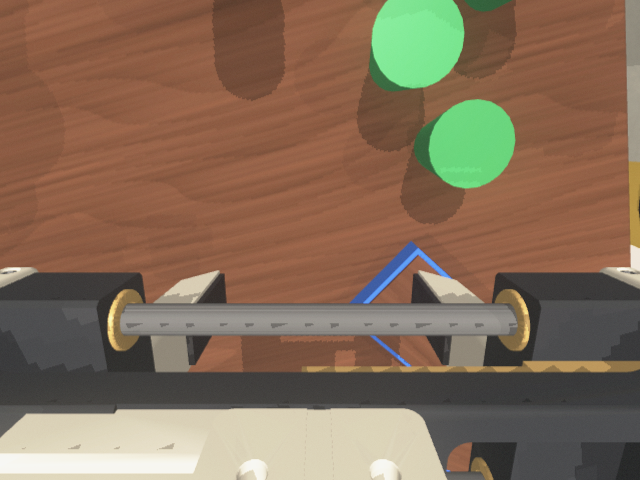

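The disc-like candidates in the scene view are small at (210,253), middle at (256,264) and large at (315,245). In the side view they are at (215,281), (266,271) and (294,236). I choose the middle one and will check it in a crop.

```bash
cat >> h.py <<'E'
from scipy.spatial.transform import Rotation as Ro
def cam(f,s=None):
    if 'tool_from_camera' in f:
        T=np.array(f['tool_from_camera']); R=Ro.from_quat(s['ee_rot']).as_matrix(); return R@T[:3,:3], R@T[:3,3]+s['eef_pos']
    return Ro.from_quat(f['rotation']).as_matrix(), np.array(f['xyz'])
def ray(f,px,s=None):
    R,c=cam(f,s);K=np.array(f['K']); d=np.array([(px[0]-K[0,2])/K[0,0],-(px[1]-K[1,2])/K[1,1],-1]); return c,R@d/np.linalg.norm(d)
def onz(f,px,z,s=None):
    c,d=ray(f,px,s); return c+d*(z-c[2])/d[2]
def tri(rs):
    A=0;b=0
    for c,d in rs:
        P=np.eye(3)-np.outer(d,d);A=A+P;b=b+P@c
    x=np.linalg.solve(A,b); return x,[np.linalg.norm((np.eye(3)-np.outer(d,d))@(x-c)) for c,d in rs]
def proj(f,p,s=None):
    R,c=cam(f,s);K=np.array(f['K']);q=R.T@(np.array(p)-c); return K[0,0]*q[0]/-q[2]+K[0,2],K[1,1]*q[1]/q[2]+K[1,2]
def load(n):
    d=np.load('pics/'+n+'.npy',allow_pickle=True).item(); return d['s'],d['f']
E
python3 - <<'E'
from h import *
i=cv2.imread('pics/scene0.png'); 
c=cv2.resize(i[140:290,190:460],None,fx=2.9,fy=2.9,interpolation=cv2.INTER_CUBIC); cv2.imwrite('pics/c1.png',c)
i=cv2.imread('pics/side0.png'); 
c=cv2.resize(i[140:295,195:365],None,fx=3.7,fy=3.7,interpolation=cv2.INTER_CUBIC); cv2.imwrite('pics/c2.png',c)
E
```

```text
(no output)
```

View pics/c1.png

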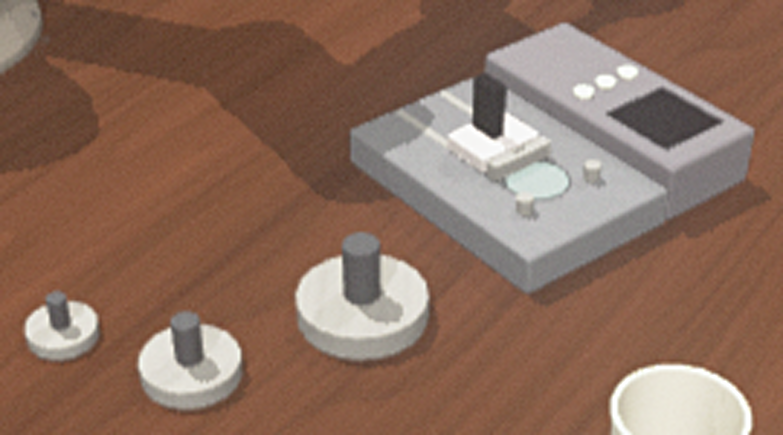

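View pics/c2.png

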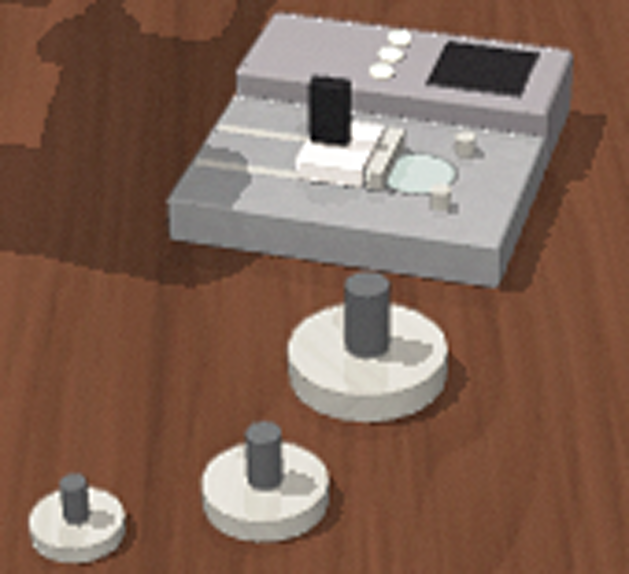

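```bash
python3 - <<'E'
from h import *
s1,fs=load('scene0');s2,fd=load('side0')
S=lambda p:(190+p[0]/2.9,140+p[1]/2.9); D=lambda p:(195+p[0]/3.7,140+p[1]/3.7)
pts=dict(c_near=((528,262),(499,252)),c_left=((351,133),(171,205)),win=((538,181),(421,174)),lp=((592,163),(465,137)),rp=((524,200),(441,193)),
knob=((186,319),(264,429)),fin=((490,80),(329,81)),kn_s=((57,296),(74,480)),kn_L=((361,240),(367,281)),far=((752,130),(571,52)),con_c=((567,25),(277,14)))
W={}
for k,(a,b) in pts.items():
    x,e=tri([ray(fs,S(a)),ray(fd,D(b))]); W[k]=x; print(k,np.round(x*1000,1),np.round(np.array(e)*1000,1))
v=W['c_near']-W['c_left'];print('yaw',np.degrees(np.arctan2(v[1],v[0])),np.linalg.norm(v))
v=W['lp']-W['rp'];print('yaw posts',np.degrees(np.arctan2(v[1],v[0]))-90,np.linalg.norm(v))
# disc widths: rim top extremes
for nm,f,L,R in (('sc',fs,S((139,362)),S((241,362))),('sd',fd,D((203,487)),D((329,487)))):
    a,b=onz(f,L,.012),onz(f,R,.012);print(nm,np.linalg.norm(a-b),(a+b)/2)
E
```

```text
c_near [614.1  -7.6  29.1] [1.5 1.5]
c_left [427.4  53.   27. ] [1.3 1.3]
win [574.7  71.9  32.4] [0.6 0.6]
lp [602.3  96.7  43.4] [1.2 1.2]
rp [584.1  36.4  41. ] [0.8 0.8]
knob [ 481.8 -189.8   45.8] [0.4 0.4]
fin [521.4  90.7  85.8] [0.7 0.7]
kn_s [ 388.8 -209.2   32.9] [0.7 0.7]
kn_L [536.6 -84.2  62.4] [1.1 1.1]
far [677.  192.9  47. ] [0.4 0.4]
con_c [491.2 258.   43.1] [0.1 0.1]
yaw -17.982897316611453 0.19636638401273857
yaw posts -16.78351690019953 0.0630499219123757
sc 0.06350459984145015 [ 0.48172146 -0.19089153  0.012     ]
sd 0.0630389001979809 [ 0.48195583 -0.19409679  0.012     ]
```

The view shows three discs. The middle one measures about 63.5 mm across, so it's the right one, at about (482,-190) mm. The meter is at yaw about -17.5°, with home at about (575,72) mm. The jaw is drawn well forward, at about 35 mm. Next I'll move to a wrist view over the meter.

```bash
cat >> h.py <<'E'
def plan(target,yaw_y=None):
    """shift in tool axes (cm); turn about tool z so tool y points along world dir yaw_y(deg)"""
    s=arm.sense();R=Ro.from_quat(s['ee_rot']).as_matrix()
    d=R.T@(np.array(target)-s['eef_pos'])*100
    print('tool shift cm',np.round(d,3),'norm',np.round(np.linalg.norm(d),2))
    t=R[:,1]; a=np.degrees(np.arctan2(t[1],t[0])); print('tool y dir deg',round(a,2),'tilt',np.round(R[:,2],4),'F',np.round(s['wrist_force'],2),'w',round(s['grip_width'],4),'t',s['time_s'],'pos',np.round(s['eef_pos'],4))
    if yaw_y is not None: print('turn z rad',round(-np.radians((yaw_y-a+180)%360-180),4))
E
python3 -c "
from h import *
plan([.647,.049,.22],72.5)"
```

```text
tool shift cm [-61.569 -31.975   0.648] norm 69.38
tool y dir deg 75.92 tilt [-4.e-04 -1.e-03 -1.e+00] F [-0.57  0.55 -0.36] w 0.0919 t 0.15 pos [0.1276 0.509  0.2262]
turn z rad 0.0596
```

Request:
carry_out(increments=[-3.4,-1.77,0,0,0,0,-1,-3.4,-1.77,0,0,0,0,-1,-3.4,-1.77,0,0,0,0,-1,-3.4,-1.77,0,0,0,0,-1,-3.4,-1.77,0,0,0,0,-1])

```text
time_s: 0.57
eef_pos: [0.2719, 0.3806, 0.2266]
ee_rot: [0.122, 0.992, -0.0, -0.0]
wrist_force: [0.5, -0.4, 0.3]
grip_width: 0.0916
```

Request:
carry_out(increments=[-3.4,-1.77,0,0,0,0,-1,-3.4,-1.77,0,0,0,0,-1,-3.4,-1.77,0,0,0,0,-1,-3.4,-1.77,0,0,0,0,-1,-3.4,-1.77,0,0,0,0,-1])

```text
time_s: 0.98
eef_pos: [0.4155, 0.2532, 0.2267]
ee_rot: [0.123, 0.992, 0.0, -0.0]
wrist_force: [1.0, 1.8, -0.3]
grip_width: 0.0921
```

Request:
carry_out(increments=[-3.4,-1.77,0,0,0,0,-1,-3.4,-1.77,0,0,0,0,-1,-3.4,-1.77,0,0,0,0,-1,-3.4,-1.77,0,0,0,0,-1,-3.4,-1.77,0,0,0,0,-1])

```text
time_s: 1.4
eef_pos: [0.5589, 0.126, 0.2265]
ee_rot: [0.123, 0.992, 0.0, -0.0]
wrist_force: [0.3, 0.7, 0.6]
grip_width: 0.0917
```

Request:
carry_out(increments=[-3.4,-1.77,0,0,0,0,-1,-3.4,-1.77,0,0,0,0,-1,-3.4,-1.77,0,0,0,0,-1,0,0,0,0,0,0.06,-1,0,0,0,0,0,0,-1])

```text
time_s: 1.82
eef_pos: [0.6445, 0.0494, 0.2251]
ee_rot: [0.155, 0.988, -0.0, -0.001]
wrist_force: [-0.8, 0.5, -0.6]
grip_width: 0.0919
```

```bash
python3 -c "
from h import *
plan([.647,.049,.22],72.5)
grab('wrist','w1.png')"
```

```text
tool shift cm [-0.249  0.035  0.507] norm 0.57
tool y dir deg 72.19 tilt [-2.e-03  2.e-04 -1.e+00] F [-0.76  0.51 -0.63] w 0.0919 t 1.8167 pos [0.6445 0.0494 0.2251]
turn z rad -0.0054
```

View pics/w1.png

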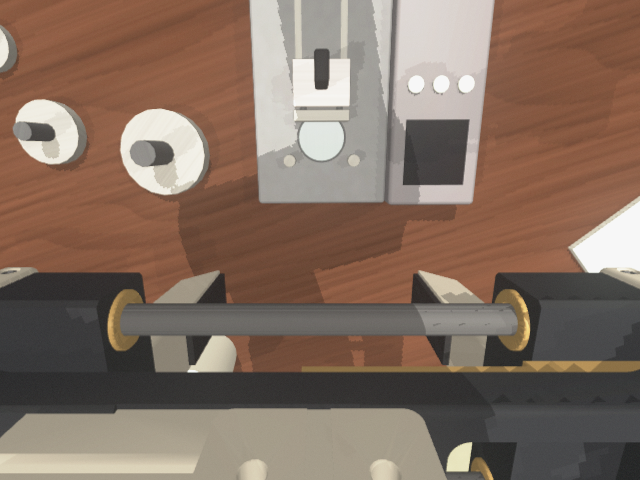

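```bash
python3 - <<'E'
import cv2
i=cv2.imread('pics/w1.png')
cv2.imwrite('pics/c3.png',cv2.resize(i[0:210,240:400],None,fx=2.8,fy=2.8,interpolation=cv2.INTER_CUBIC)[:, :])
cv2.imwrite('pics/c3b.png',cv2.resize(i[40:205,250:395],None,fx=3.6,fy=3.6,interpolation=cv2.INTER_CUBIC))
cv2.imwrite('pics/c4.png',cv2.resize(i[80:190,0:110],None,fx=5,fy=5,interpolation=cv2.INTER_CUBIC))
E
```

```text
(no output)
```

View pics/c3b.png

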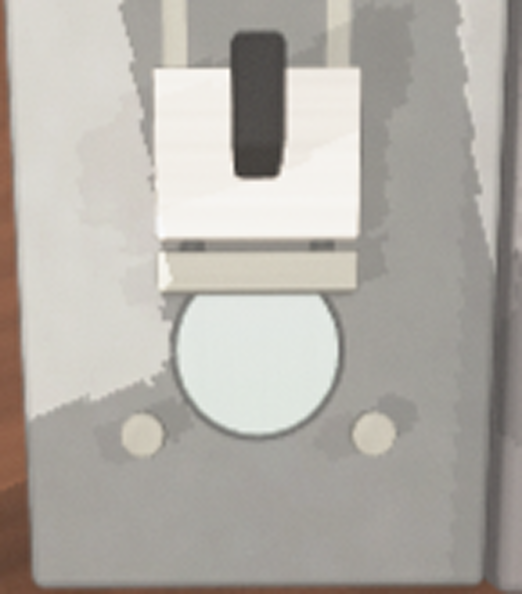

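View pics/c4.png

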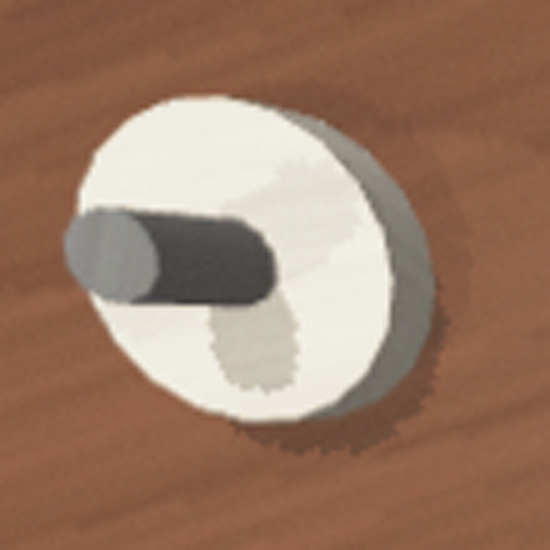

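```bash
python3 - <<'E'
from h import *
s,f=load('w1');_,fs=load('scene0');_,fd=load('side0')
C=lambda p:(250+p[0]/3.6,40+p[1]/3.6)
S=lambda p:(190+p[0]/2.9,140+p[1]/2.9); D=lambda p:(195+p[0]/3.7,140+p[1]/3.7)
rp=onz(f,C((142,435)),.042,s);lp=onz(f,C((375,434)),.042,s)
v=lp-rp; yaw=np.arctan2(v[1],v[0])-np.pi/2; print('posts',rp,lp,np.linalg.norm(v),'yaw',np.degrees(yaw))
for nm,px,a,b in (('lp',C((375,434)),(592,163),(465,137)),('rp',C((142,435)),(524,200),(441,193)),('knob',(22.4,131.2),(186,319),(264,429))):
    print(nm,*[np.round(q,4) for q in tri([ray(f,px,s),ray(fs,S(a)),ray(fd,D(b))])])
# front edge direction
a=onz(f,C((35,584)),.03,s);b=onz(f,C((482,583)),.03,s);v=b-a;print('edge yaw',np.degrees(np.arctan2(v[1],v[0]))-90,np.linalg.norm(v))
X=np.array([np.cos(yaw),np.sin(yaw),0]);Y=np.array([-X[1],X[0],0])
home=(rp+lp)/2-.0218*X; print('home',home)
win=onz(f,C((258,353)),.03,s);print('win',win)
def M(p):d=p-home;return np.round([d@X*1000,d@Y*1000],1)
print('edge front',M(a),M(b))
print('block front top edge',M(onz(f,C((258,239)),.044,s)),'nose back top',M(onz(f,C((258,252)),.042,s)),'nose front top',M(onz(f,C((258,291)),.042,s)),M(onz(f,C((258,291)),.044,s)))
print('fin back top',M(onz(f,C((258.5,32)),.085,s)),'fin front base',M(onz(f,C((258.5,178)),.043,s)))
print('knob onz',onz(f,(22.4,131.2),.0445,s))
print('meterx=-74 etc')
E
```

```text
posts [0.58306532 0.03980354 0.042     ] [0.60193104 0.09945905 0.042     ] 0.06256752803923943 yaw -17.549270458085868
lp [0.6019 0.0991 0.0419] [0.0004 0.0013 0.0015]
rp [0.5834 0.0392 0.0392] [0.0005 0.0009 0.0013]
knob [ 0.4814 -0.1894  0.0455] [0.0004 0.0003 0.0007]
edge yaw -17.6581803568572 0.12804111976345928
home [0.57171279 0.07620456 0.042     ]
win [0.57214435 0.07608451 0.03      ]
edge front [ 63.7 -64. ] [64.  64.1]
block front top edge [-27.3  -0.1] nose back top [-24.4  -0. ] nose front top [-14.8  -0.1] [-14.6  -0.1]
fin back top [-65.   -0.3] fin front base [-42.    0.1]
knob onz [ 0.48063846 -0.19015711  0.0445    ]
meterx=-74 etc
```

```bash
python3 -c "
from h import *
plan([.5203,.0925,.056],72.45)"
```

```text
tool shift cm [12.99   0.264 16.984] norm 21.38
tool y dir deg 72.45 tilt [-2.e-03  5.e-04 -1.e+00] F [-1.    0.18 -1.45] w 0.0918 t 1.8667 pos [0.6437 0.0507 0.2256]
turn z rad -0.0001
```

Request:
carry_out(increments=[3.25,0.06,1.5,0,0,0,-1,3.25,0.07,2,0,0,0,-1,3.25,0.07,2,0,0,0,-1,3.25,0.06,2,0,0,0,-1,0,0,3,0,0,0,-1])

```text
time_s: 2.28
eef_pos: [0.5149, 0.0958, 0.1228]
ee_rot: [0.15, 0.989, 0.0, -0.001]
wrist_force: [2.1, 0.6, 0.4]
grip_width: 0.0921
```

Request:
carry_out(increments=[0,0,3,0,0,0,-1,0,0,1.5,0,0,0,-1,0,0,0,0,0,0,-1,0,0,0,0,0,0,-1])

```text
time_s: 2.62
eef_pos: [0.5198, 0.0938, 0.0769]
ee_rot: [0.151, 0.989, 0.0, -0.001]
wrist_force: [0.0, 0.8, -0.0]
grip_width: 0.0916
```

```bash
python3 -c "
from h import *
plan([.5203,.0925,.056],72.45)
grab('side','sd1.png')
i=cv2.imread('pics/sd1.png');cv2.imwrite('pics/c5.png',cv2.resize(i[60:230,200:380],None,fx=3.4,fy=3.4,interpolation=cv2.INTER_CUBIC))"
```

```text
tool shift cm [-0.09  -0.106  2.091] norm 2.1
tool y dir deg 72.61 tilt [-1.1e-03  2.0e-04 -1.0e+00] F [ 0.02  0.84 -0.02] w 0.0916 t 2.6167 pos [0.5198 0.0938 0.0769]
turn z rad 0.0029
```

View pics/c5.png

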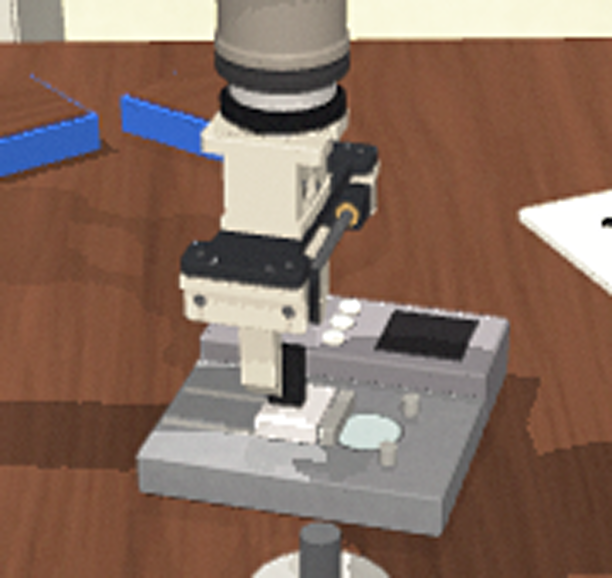

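The fingers straddle the black fin, with the near finger at crop (260,360). I'll go down, close, then draw back.

Request:
carry_out(increments=[-0.09,-0.1,1.0,0,0,0,-1,0,0,1.0,0,0,0,-1,0,0,0,0,0,0,-1,0,0,0,0,0,0,1,0,0,0,0,0,0,1])

```text
time_s: 3.08
eef_pos: [0.5213, 0.0916, 0.0568]
ee_rot: [0.152, 0.988, 0.0, 0.0]
wrist_force: [0.4, 0.8, -0.4]
grip_width: 0.0829
```

Request:
carry_out(increments=[0,0,0,0,0,0,1,0,0,0,0,0,0,1,0,0,0,0,0,0,1,0,0,0,0,0,0,1,0,0,0,0,0,0,1])

```text
time_s: 3.5
eef_pos: [0.5213, 0.0917, 0.0569]
ee_rot: [0.152, 0.988, 0.0, 0.0]
wrist_force: [0.9, 0.9, -0.7]
grip_width: 0.05
```

```bash
python3 -c "
from h import *
plan([.5203,.0925,.056],72.45)"
```

```text
tool shift cm [0.117 0.046 0.086] norm 0.15
tool y dir deg 72.48 tilt [ 3.e-04  1.e-04 -1.e+00] F [ 0.94  0.94 -0.7 ] w 0.05 t 3.5 pos [0.5213 0.0917 0.0569]
turn z rad 0.0005
```

Request:
carry_out(increments=[0.1,0.04,0,0,0,0,1,0,0,0,0,0,0,1,0,0,0,0,0,0,1,0,0,0,0,0,0,1,0,0,0,0,0,0,1])

```text
time_s: 3.92
eef_pos: [0.5204, 0.0924, 0.0567]
ee_rot: [0.152, 0.988, 0.0, 0.0]
wrist_force: [-0.6, 0.5, -0.6]
grip_width: 0.0164
```

Request:
carry_out(increments=[0,0,0,0,0,0,1,0,0,0,0,0,0,1,0,0,0,0,0,0,1])

```text
time_s: 4.17
eef_pos: [0.5201, 0.0918, 0.0567]
ee_rot: [0.152, 0.988, -0.0, -0.0]
wrist_force: [-1.7, -5.3, 1.5]
grip_width: 0.0119
```

Request:
carry_out(increments=[0.5,0,0,0,0,0,1,0.8,0,0,0,0,0,1,0.8,0,0,0,0,0,1,0.8,0,0,0,0,0,1,0.4,0,0,0,0,0,1])

```text
time_s: 4.58
eef_pos: [0.489, 0.1017, 0.0567]
ee_rot: [0.152, 0.988, -0.0, 0.001]
wrist_force: [1.9, -7.6, -3.8]
grip_width: 0.0119
```

```bash
python3 -c "
from h import *
plan([.5203-.035*.9535,.0925+.035*.3015,.056],72.45)"
```

```text
tool shift cm [0.236 0.068 0.071] norm 0.26
tool y dir deg 72.49 tilt [ 0.0012 -0.001  -1.    ] F [ 1.89 -7.58 -3.77] w 0.0119 t 4.5833 pos [0.489  0.1017 0.0567]
turn z rad 0.0007
```

Request:
carry_out(increments=[0,0,0,0,0,0,-1,0,0,0,0,0,0,-1,0,0,0,0,0,0,-1,0,0,-2,0,0,0,-1,0,0,-3,0,0,0,-1])

```text
time_s: 5.0
eef_pos: [0.4872, 0.1024, 0.105]
ee_rot: [0.152, 0.988, -0.0, -0.003]
wrist_force: [0.6, -0.3, -1.0]
grip_width: 0.0403
```

Request:
carry_out(increments=[0,0,-4,0,0,0,-1,0,0,-4,0,0,0,-1,0,0,0,0,0,0,-1])

```text
time_s: 5.25
eef_pos: [0.493, 0.1029, 0.1942]
ee_rot: [0.152, 0.988, 0.002, 0.007]
wrist_force: [1.8, -0.0, -0.2]
grip_width: 0.0604
```

```bash
python3 -c "
from h import *
plan([.4814,-.1894,.17],72.45)
grab('side','sd2.png')
i=cv2.imread('pics/sd2.png');cv2.imwrite('pics/c6.png',cv2.resize(i[100:300,190:380],None,fx=3,fy=3,interpolation=cv2.INTER_CUBIC))"
```

```text
tool shift cm [ -7.657 -28.24    2.366] norm 29.36
tool y dir deg 72.5 tilt [ 0.0138  0.0013 -0.9999] F [ 1.8  -0.03 -0.16] w 0.0604 t 5.25 pos [0.493  0.1029 0.1942]
turn z rad 0.0009
```

View pics/c6.png

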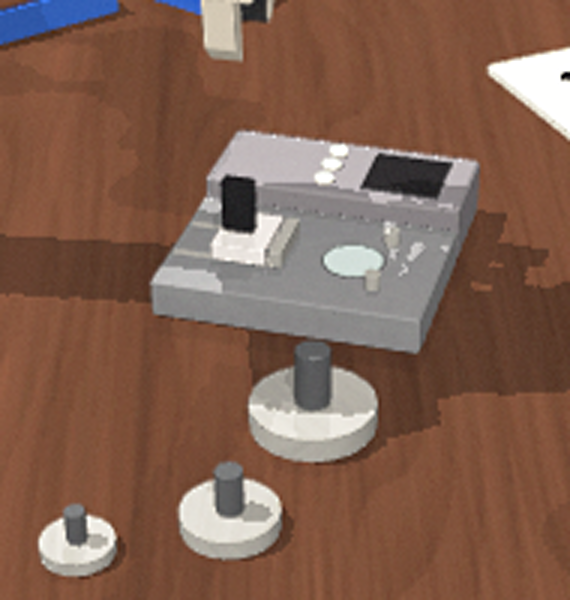

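Request:
carry_out(increments=[-0.95,-3.53,0.3,0,0,0,-0.1,-0.95,-3.53,0.3,0,0,0,-0.1,-0.95,-3.53,0.3,0,0,0,-0.1,-0.95,-3.53,0.3,0,0,0,-0.1,-0.95,-3.53,0.3,0,0,0,-0.1])

```text
time_s: 5.72
eef_pos: [0.4803, -0.0814, 0.1704]
ee_rot: [0.152, 0.988, 0.0, -0.001]
wrist_force: [1.0, -0.6, -0.3]
grip_width: 0.0509
```

Request:
carry_out(increments=[-0.95,-3.53,0.3,0,0,0,-0.1,-0.95,-3.53,0.3,0,0,0,-0.1,-0.95,-3.53,0.3,0,0,0,-0.1,0,0,0,0,0,0,-0.1,0,0,0,0,0,0,-0.1])

```text
time_s: 6.13
eef_pos: [0.4756, -0.1911, 0.1611]
ee_rot: [0.154, 0.988, 0.001, -0.001]
wrist_force: [-0.3, -0.5, 0.2]
grip_width: 0.0507
```

```bash
python3 -c "
from h import *
plan([.4814,-.1894,.018],72.45)
grab('wrist','w2.png')"
```

```text
tool shift cm [-0.54   0.323 14.309] norm 14.32
tool y dir deg 72.27 tilt [-0.002   0.0017 -1.    ] F [-0.29 -0.52  0.25] w 0.0507 t 6.1333 pos [ 0.4756 -0.1911  0.1611]
turn z rad -0.0032
```

View pics/w2.png

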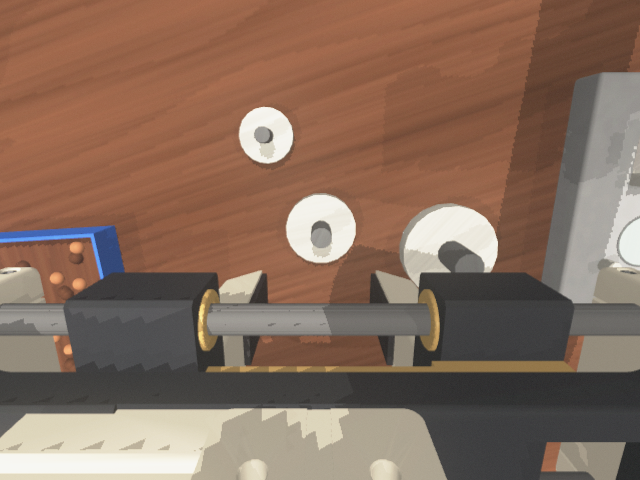

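The wrist view shows the middle disc at (321,229), with its knob top at (321,241). The small disc is at (266,135) and the large one at (449,250).

```bash
python3 - <<'E'
from h import *
s,f=load('w2');i=cv2.imread('pics/w2.png');h=cv2.cvtColor(i,cv2.COLOR_BGR2HSV)
m=((h[...,1]<60)&(h[...,2]<160)&(h[...,2]>80)).astype(np.uint8); m[:,:300]=0;m[:,345:]=0;m[:222]=0;m[262:]=0
ys,xs=np.nonzero(m); print(xs.min(),xs.max(),ys.min(),ys.max())
cv2.imwrite('pics/c7.png',cv2.resize(i[185:270,280:365],None,fx=6,fy=6,interpolation=cv2.INTER_CUBIC))
a=onz(f,(321,241),.0445,s);b=onz(f,(321,228.5),.014,s);print(a,b)
s1,f1=load('w1');_,fs=load('scene0');_,fd=load('side0')
print(tri([ray(f,(321,241),s),ray(f1,(22.4,131.2),s1)]))
E
```

```text
311 331 222 247
[ 0.48271804 -0.19086865  0.0445    ] [ 0.47937906 -0.18953292  0.014     ]
(array([ 0.48163003, -0.19016922,  0.04551806]), [np.float64(0.0010046668225625836), np.float64(0.0010046668225626324)])
```

View pics/c7.png

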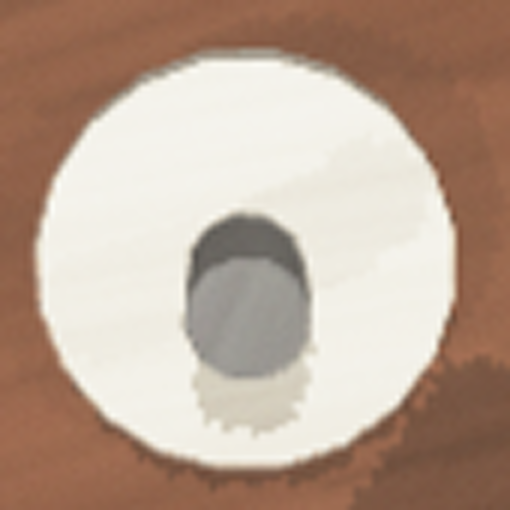

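Request:
carry_out(increments=[-0.25,0,2,0,0,0,-0.1,-0.25,0.2,3,0,0,0,-0.1,0,0,3,0,0,0,-0.1,0,0,0,0,0,0,-0.1,0,0,0,0,0,0,-0.1])

```text
time_s: 6.6
eef_pos: [0.4809, -0.1875, 0.0818]
ee_rot: [0.151, 0.988, 0.001, -0.002]
wrist_force: [-0.3, -0.8, 0.7]
grip_width: 0.0505
```

```bash
python3 -c "
from h import *
plan([.481,-.190,.018],72.45)"
```

```text
tool shift cm [-0.105 -0.241  6.38 ] norm 6.39
tool y dir deg 72.58 tilt [-0.0034  0.0023 -1.    ] F [-0.29 -0.82  0.73] w 0.0505 t 6.6 pos [ 0.4809 -0.1875  0.0818]
turn z rad 0.0023
```

Request:
carry_out(increments=[-0.05,-0.22,1.5,0,0,0,-0.1,0,0,1.5,0,0,0,-0.1,0,0,0,0,0,0,-0.1,0,0,0,0,0,0,-0.1])

```text
time_s: 6.93
eef_pos: [0.4821, -0.1914, 0.054]
ee_rot: [0.152, 0.988, -0.0, 0.0]
wrist_force: [0.2, -0.1, -0.2]
grip_width: 0.0503
```

```bash
python3 -c "
from h import *
plan([.481,-.190,.018],72.45)
grab('side','sd3.png');grab('scene','sc3.png')
i=cv2.imread('pics/sd3.png');i2=cv2.imread('pics/sc3.png');cv2.imwrite('pics/c8.png',np.hstack([cv2.resize(i[200:300,210:310],None,fx=4,fy=4,interpolation=cv2.INTER_CUBIC),cv2.resize(i2[190:290,205:305],None,fx=4,fy=4,interpolation=cv2.INTER_CUBIC)]))"
```

```text
tool shift cm [0.151 0.1   3.601] norm 3.61
tool y dir deg 72.52 tilt [ 9.e-04 -3.e-04 -1.e+00] F [ 0.18 -0.11 -0.24] w 0.0503 t 6.9333 pos [ 0.4821 -0.1914  0.054 ]
turn z rad 0.0013
```

View pics/c8.png

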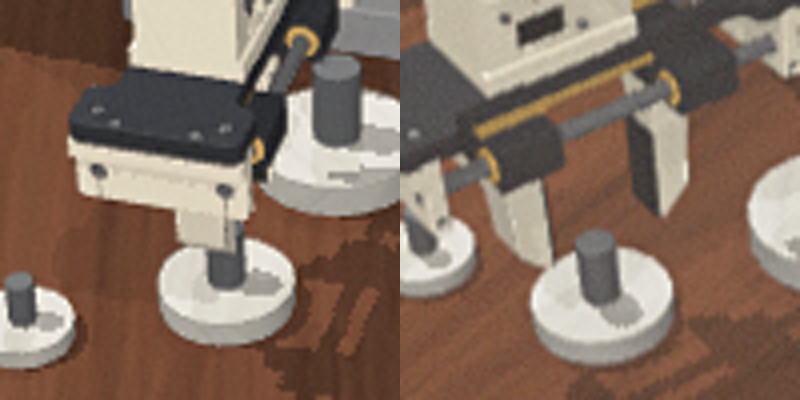

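The fingers straddle the middle disc's knob, at crop (225,260) in the side view and (598,265) in the scene view. I'll descend and grip.

Request:
carry_out(increments=[0.13,0.1,1.5,0,0,0,-0.1,0,0,1.5,0,0,0,-0.1,0,0,0.5,0,0,0,-0.1,0,0,0,0,0,0,-0.1,0,0,0,0,0,0,1])

```text
time_s: 7.45
eef_pos: [0.4811, -0.1906, 0.0185]
ee_rot: [0.152, 0.988, -0.0, 0.0]
wrist_force: [-0.0, 0.5, 1.3]
grip_width: 0.0469
```

Request:
carry_out(increments=[0,0,0,0,0,0,1,0,0,0,0,0,0,1,0,0,0,0,0,0,1,0,0,0,0,0,0,1,0,0,0,0,0,0,1])

```text
time_s: 7.87
eef_pos: [0.4808, -0.1904, 0.018]
ee_rot: [0.152, 0.988, -0.0, 0.0]
wrist_force: [-0.4, 0.8, 1.6]
grip_width: 0.0174
```

Request:
carry_out(increments=[0,0,0,0,0,0,1,0,0,0,0,0,0,1])

```text
time_s: 8.03
eef_pos: [0.4808, -0.1905, 0.018]
ee_rot: [0.152, 0.988, -0.0, 0.0]
wrist_force: [0.1, 0.2, 3.2]
grip_width: 0.0171
```

Request:
carry_out(increments=[0,0,-0.5,0,0,0,1,0,0,-1.5,0,0,0,1,0,0,-2.5,0,0,0,1,0,0,-3.5,0,0,0,1,0,0,-3,0,0,0,1])

```text
time_s: 8.45
eef_pos: [0.4799, -0.19, 0.1287]
ee_rot: [0.152, 0.988, 0.0, -0.001]
wrist_force: [2.0, -0.3, -3.4]
grip_width: 0.017
```

```bash
python3 -c "
from h import *
plan([.5682,.0774,.13],72.45)"
```

```text
tool shift cm [-0.368 28.154 -0.116] norm 28.16
tool y dir deg 72.48 tilt [-0.0017  0.0011 -1.    ] F [ 1.96 -0.31 -3.36] w 0.017 t 8.45 pos [ 0.4799 -0.19    0.1287]
turn z rad 0.0005
```

Request:
carry_out(increments=[-0.03,1.5,0,0,0,0,1,-0.04,2.5,0,0,0,0,1,-0.04,3,0,0,0,0,1,-0.04,3,0,0,0,0,1,-0.04,3,0,0,0,0,1])

```text
time_s: 8.87
eef_pos: [0.5212, -0.0657, 0.1275]
ee_rot: [0.153, 0.988, 0.0, -0.001]
wrist_force: [0.6, -0.8, -3.3]
grip_width: 0.0171
```

Request:
carry_out(increments=[-0.04,3,0,0,0,0,1,-0.04,3,0,0,0,0,1,-0.04,3,0,0,0,0,1,-0.03,3,0,0,0,0,1,-0.03,2,0,0,0,0,1])

```text
time_s: 9.28
eef_pos: [0.5653, 0.0687, 0.1273]
ee_rot: [0.152, 0.988, 0.0, -0.001]
wrist_force: [0.6, -0.8, -2.7]
grip_width: 0.0174
```

Request:
carry_out(increments=[0,1,0,0,0,0,1,0,0,0,0,0,0,1,0,0,0,0,0,0,1,0,0,0,0,0,0,1])

```text
time_s: 9.62
eef_pos: [0.5679, 0.0743, 0.1275]
ee_rot: [0.153, 0.988, -0.0, -0.0]
wrist_force: [-0.6, -0.1, -3.6]
grip_width: 0.0171
```

```bash
python3 -c "
from h import *
plan([.5682,.0774,.048],72.45)
for n in ('side','scene','wrist'): grab(n,n+'4.png')
i=cv2.imread('pics/side4.png');i2=cv2.imread('pics/scene4.png');cv2.imwrite('pics/c9.png',np.hstack([cv2.resize(i[110:230,230:360],None,fx=3,fy=3,interpolation=cv2.INTER_CUBIC),cv2.resize(i2[130:250,310:440],None,fx=3,fy=3,interpolation=cv2.INTER_CUBIC)]))"
```

```text
tool shift cm [0.055 0.314 7.945] norm 7.95
tool y dir deg 72.43 tilt [-1.1e-03 -5.0e-04 -1.0e+00] F [-0.65 -0.05 -3.63] w 0.0171 t 9.6167 pos [0.5679 0.0743 0.1275]
turn z rad -0.0003
```

View pics/c9.png

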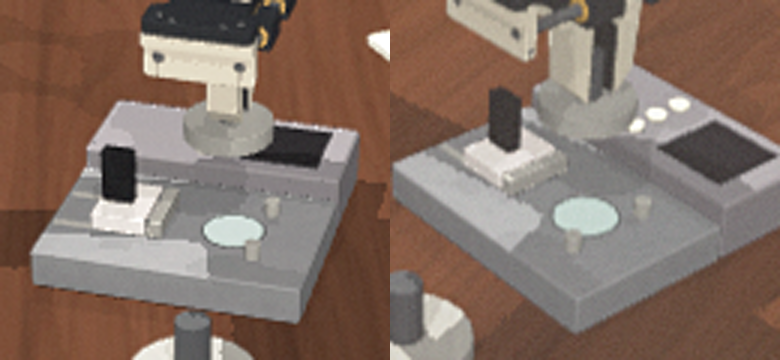

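View pics/wrist4.png

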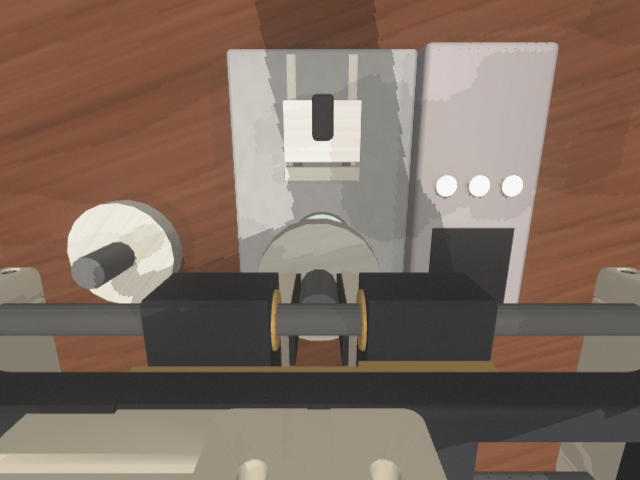

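Request:
carry_out(increments=[0.05,0.3,1.5,0,0,0,1,0,0,2,0,0,0,1,0,0,1.5,0,0,0,1,0,0,0,0,0,0,1,0,0,0,0,0,0,1])

```text
time_s: 10.18
eef_pos: [0.5684, 0.0779, 0.0774]
ee_rot: [0.153, 0.988, -0.0, -0.001]
wrist_force: [0.2, -0.6, -3.3]
grip_width: 0.0172
```

```bash
python3 -c "
from h import *
plan([.5682,.0774,.048],72.45)"
```

```text
tool shift cm [-2.00e-03 -4.90e-02  2.94e+00] norm 2.94
tool y dir deg 72.42 tilt [-0.0017  0.     -1.    ] F [ 0.2  -0.57 -3.26] w 0.0172 t 10.1833 pos [0.5684 0.0779 0.0774]
turn z rad -0.0004
```

Request:
carry_out(increments=[0,-0.04,0.8,0,0,0,1,0,0,0.8,0,0,0,1,0,0,0.6,0,0,0,1,0,0,0.3,0,0,0,1,0,0,0.1,0,0,0,1])

```text
time_s: 10.6
eef_pos: [0.5683, 0.0782, 0.051]
ee_rot: [0.152, 0.988, -0.0, -0.001]
wrist_force: [-0.6, -0.1, -3.4]
grip_width: 0.0171
```

Request:
carry_out(increments=[0,0,0.08,0,0,0,1,0,0,0.06,0,0,0,1,0,0,0.04,0,0,0,1,0,0,0.0,0,0,0,1])

```text
time_s: 10.93
eef_pos: [0.5689, 0.0782, 0.0501]
ee_rot: [0.152, 0.988, 0.0, 0.0]
wrist_force: [-1.0, -0.2, -3.2]
grip_width: 0.0172
```

Request:
carry_out(increments=[0,0,0.05,0,0,0,1,0,0,0.05,0,0,0,1,0,0,0.0,0,0,0,1])

```text
time_s: 11.18
eef_pos: [0.5687, 0.0782, 0.0489]
ee_rot: [0.152, 0.988, 0.0, 0.0]
wrist_force: [-1.1, -0.3, -2.4]
grip_width: 0.0172
```

Request:
carry_out(increments=[0,0,0.04,0,0,0,1,0,0,0.0,0,0,0,1])

```text
time_s: 11.35
eef_pos: [0.5687, 0.0782, 0.0485]
ee_rot: [0.152, 0.988, 0.0, -0.0]
wrist_force: [-1.5, 0.1, -3.1]
grip_width: 0.0174
```

Request:
carry_out(increments=[0,0,0.04,0,0,0,1,0,0,0.0,0,0,0,1])

```text
time_s: 11.52
eef_pos: [0.5687, 0.0782, 0.0481]
ee_rot: [0.152, 0.988, 0.0, 0.0]
wrist_force: [-0.1, 0.3, -3.3]
grip_width: 0.0173
```

Request:
carry_out(increments=[0,0,0.04,0,0,0,1,0,0,0.0,0,0,0,1])

```text
time_s: 11.68
eef_pos: [0.5688, 0.0782, 0.048]
ee_rot: [0.152, 0.988, 0.0, 0.0]
wrist_force: [-1.3, 0.3, -0.5]
grip_width: 0.0176
```

Request:
carry_out(increments=[0,0,0,0,0,0,0.4,0,0,0,0,0,0,0.4,0,0,0,0,0,0,0.2,0,0,0,0,0,0,0.2,0,0,0,0,0,0,0.2])

```text
time_s: 12.1
eef_pos: [0.5688, 0.0782, 0.0478]
ee_rot: [0.152, 0.988, 0.0, 0.0]
wrist_force: [-0.7, 0.9, 0.5]
grip_width: 0.0362
```

Request:
carry_out(increments=[0,0,-1,0,0,0,0.2,0,0,-2,0,0,0,0.2,0,0,-2.5,0,0,0,0.2,0,0,-1.5,0,0,0,-0.2,0,0,0,0,0,0,-0.2])

```text
time_s: 12.52
eef_pos: [0.571, 0.0782, 0.1221]
ee_rot: [0.152, 0.988, 0.001, 0.004]
wrist_force: [0.2, 0.4, 0.4]
grip_width: 0.0456
```

```bash
python3 -c "
from h import *
plan([.489,.1017,.12],72.45)
for n in ('side','scene','wrist'): grab(n,n+'5.png')
i=cv2.imread('pics/side5.png');i2=cv2.imread('pics/scene5.png');cv2.imwrite('pics/c10.png',np.hstack([cv2.resize(i[110:230,230:360],None,fx=3,fy=3,interpolation=cv2.INTER_CUBIC),cv2.resize(i2[130:250,310:440],None,fx=3,fy=3,interpolation=cv2.INTER_CUBIC)]))"
```

```text
tool shift cm [ 8.526 -0.229  0.145] norm 8.53
tool y dir deg 72.48 tilt [ 7.4e-03  1.0e-04 -1.0e+00] F [0.18 0.41 0.43] w 0.0456 t 12.5167 pos [0.571  0.0782 0.1221]
turn z rad 0.0006
```

View pics/c10.png

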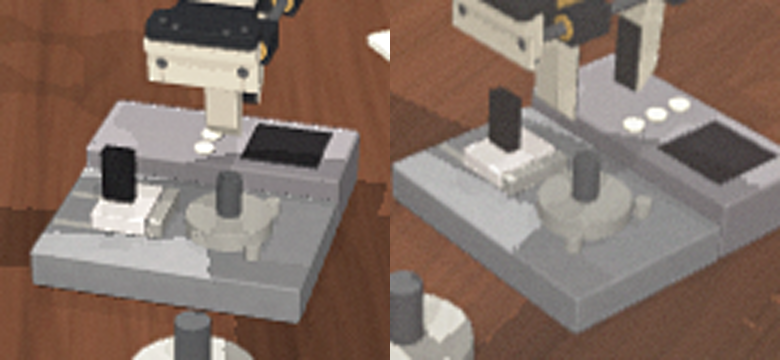

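View pics/wrist5.png

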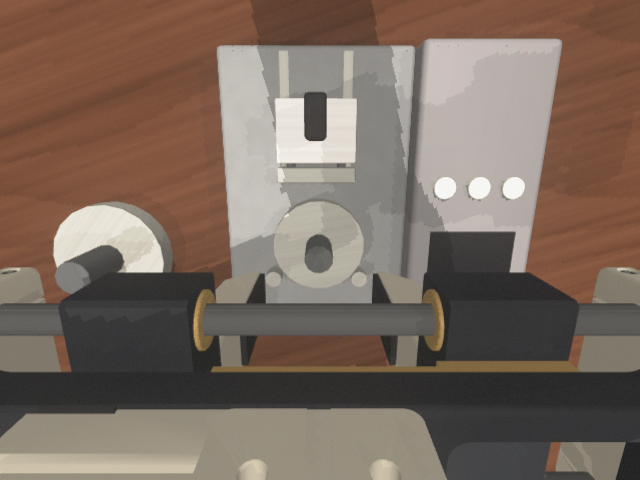

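Request:
carry_out(increments=[2,-0.05,0,0,0,0,-0.2,3,-0.1,0,0,0,0,-0.2,2.5,-0.1,0,0,0,0,-0.2,1,-0.03,0,0,0,0,-0.2,0,0,0,0,0,0,-0.2])

```text
time_s: 13.08
eef_pos: [0.4844, 0.1016, 0.1169]
ee_rot: [0.152, 0.988, -0.0, -0.002]
wrist_force: [0.8, 0.1, -0.1]
grip_width: 0.0551
```

Request:
carry_out(increments=[0,0,0,0,0,0,-0.2,0,0,0,0,0,0,-0.2])

```text
time_s: 13.25
eef_pos: [0.4882, 0.1008, 0.1177]
ee_rot: [0.152, 0.988, 0.0, 0.001]
wrist_force: [0.1, 0.3, -0.2]
grip_width: 0.0552
```

```bash
python3 -c "
from h import *
plan([.4888,.1012,.0565],72.45)"
```

```text
tool shift cm [-0.037  0.052  6.116] norm 6.12
tool y dir deg 72.47 tilt [ 0.0012  0.     -1.    ] F [ 0.08  0.27 -0.17] w 0.0552 t 13.25 pos [0.4882 0.1008 0.1177]
turn z rad 0.0003
```

Request:
carry_out(increments=[-0.03,0.04,1.5,0,0,0,-0.2,0,0,2,0,0,0,-0.2,0,0,1.8,0,0,0,-0.2,0,0,0.8,0,0,0,-0.2,0,0,0,0,0,0,-0.2])

```text
time_s: 13.67
eef_pos: [0.4869, 0.101, 0.0549]
ee_rot: [0.153, 0.988, -0.0, -0.002]
wrist_force: [-0.5, -0.5, 0.2]
grip_width: 0.0553
```

```bash
python3 -c "
from h import *
plan([.4888,.1012,.0565],72.45)"
```

```text
tool shift cm [-0.169  0.079 -0.164] norm 0.25
tool y dir deg 72.44 tilt [-3.3e-03 -1.0e-04 -1.0e+00] F [-0.53 -0.45  0.25] w 0.0553 t 13.6667 pos [0.4869 0.101  0.0549]
turn z rad -0.0001
```

Request:
carry_out(increments=[0,0.03,-0.1,0,0,0,-0.2,0,0,0,0,0,0,-0.2])

```text
time_s: 13.83
eef_pos: [0.4885, 0.1016, 0.0586]
ee_rot: [0.152, 0.988, 0.0, 0.001]
wrist_force: [0.1, -0.7, 0.6]
grip_width: 0.0552
```

```bash
python3 -c "
from h import *
plan([.4888,.1012,.0565],72.45)"
```

```text
tool shift cm [-0.045 -0.031  0.213] norm 0.22
tool y dir deg 72.47 tilt [ 1.9e-03  2.0e-04 -1.0e+00] F [ 0.1  -0.68  0.63] w 0.0552 t 13.8333 pos [0.4885 0.1016 0.0586]
turn z rad 0.0003
```

Request:
carry_out(increments=[0,-0.03,0.15,0,0,0,1,0,0,0,0,0,0,1,0,0,0,0,0,0,1,0,0,0,0,0,0,1,0,0,0,0,0,0,1])

```text
time_s: 14.25
eef_pos: [0.4873, 0.1014, 0.0565]
ee_rot: [0.152, 0.988, 0.0, 0.0]
wrist_force: [-0.2, 0.7, 0.4]
grip_width: 0.0266
```

Request:
carry_out(increments=[0,0,0,0,0,0,1,0,0,0,0,0,0,1,0,0,0,0,0,0,1,0,0,0,0,0,0,1])

```text
time_s: 14.58
eef_pos: [0.4875, 0.102, 0.0563]
ee_rot: [0.152, 0.988, 0.001, 0.0]
wrist_force: [0.6, 5.2, -0.7]
grip_width: 0.0118
```

```bash
python3 -c "
from h import *
plan([.4888,.1012,.0565],72.45)
s=arm.sense();print(s['moment'])"
```

```text
tool shift cm [-0.152 -0.038 -0.02 ] norm 0.16
tool y dir deg 72.47 tilt [ 7.e-04  1.e-03 -1.e+00] F [ 0.6   5.17 -0.74] w 0.0118 t 14.5833 pos [0.4875 0.102  0.0563]
turn z rad 0.0004
[ 0.76412764 -0.21222781 -0.01073526]
```

Request:
carry_out(increments=[-0.1,0.04,0,0,0,0,1,-0.3,0,0,0,0,0,1,-0.4,0,0,0,0,0,1,-0.2,0,0,0,0,0,1,-0.1,0,0,0,0,0,1])

```text
time_s: 15.0
eef_pos: [0.4971, 0.099, 0.0563]
ee_rot: [0.152, 0.988, 0.0, -0.001]
wrist_force: [-3.6, 5.1, 5.3]
grip_width: 0.0117
```

```bash
cat >> h.py <<'E'
def avg(n=4):
    X=np.array([.9535,-.3015,0]);Y=np.array([.3015,.9535,0]);home=np.array([.5717,.0762,0]);F=[];P=[]
    for _ in range(n):
        s=arm.sense();F.append(s['wrist_force']);P.append(s['eef_pos']);cams.grab_frame('wrist')
    F=np.array(F);d=np.array(P)-home
    print('Fx',np.round(F@X,1),'mean',round((F@X).mean(),2),'Fy',round((F@Y).mean(),2),'x',np.round(d@X*1000,2),'y',round((d@Y*1000).mean(),2),'z',round(d[-1,2]*1000,1),'t',s['time_s'],s['grip_width'])
E
python3 -c "
from h import *
avg()"
```

```text
Fx [-5.  -2.9 -4.3 -3.4] mean -3.92 Fy 3.71 x [-77.99 -77.87 -77.86 -77.87] y -0.76 z 56.3 t 15.15 0.011959564803885398
```

Request:
carry_out(increments=[-0.1,0,0,0,0,0,1,-0.1,0,0,0,0,0,1,-0.1,0,0,0,0,0,1,0,0,0,0,0,0,1])

```text
time_s: 15.53
eef_pos: [0.4998, 0.0981, 0.0563]
ee_rot: [0.152, 0.988, 0.0, -0.001]
wrist_force: [-3.7, 5.1, 3.9]
grip_width: 0.0121
```

```bash
python3 -c "
from h import *
avg()"
```

```text
Fx [-5.1 -5.7 -4.7 -4.8] mean -5.04 Fy 3.66 x [-75.12 -75.14 -75.12 -75.15] y -0.76 z 56.3 t 15.6833 0.011953062688247904
```

Request:
carry_out(increments=[-0.05,0,0,0,0,0,1,-0.05,0,0,0,0,0,1,-0.05,0,0,0,0,0,1,0,0,0,0,0,0,1])

```text
time_s: 16.07
eef_pos: [0.5009, 0.0978, 0.0563]
ee_rot: [0.152, 0.988, 0.0, -0.001]
wrist_force: [-5.3, 6.2, 5.2]
grip_width: 0.0119
```

```bash
python3 -c "
from h import *
avg()"
```

```text
Fx [-6.9 -6.8 -7.  -6.3] mean -6.78 Fy 4.0 x [-74.06 -74.06 -74.04 -74.05] y -0.76 z 56.3 t 16.2167 0.011934467392728498
```

Request:
carry_out(increments=[-0.05,0,0,0,0,0,1,0,0,0,0,0,0,1])

```text
time_s: 16.43
eef_pos: [0.5013, 0.0977, 0.0563]
ee_rot: [0.152, 0.988, 0.0, -0.001]
wrist_force: [-5.4, 5.0, 5.3]
grip_width: 0.0119
```

```bash
python3 -c "
from h import *
avg()
grab('wrist','w6.png')
i=cv2.imread('pics/w6.png');cv2.imwrite('pics/c11.png',cv2.resize(i[0:480,150:480],None,fx=1.2,fy=1.2))"
```

```text
Fx [-6.6 -5.8 -6.4 -6.7] mean -6.39 Fy 3.84 x [-73.61 -73.61 -73.6  -73.61] y -0.76 z 56.3 t 16.5833 0.012144858990883346
```

View pics/c11.png

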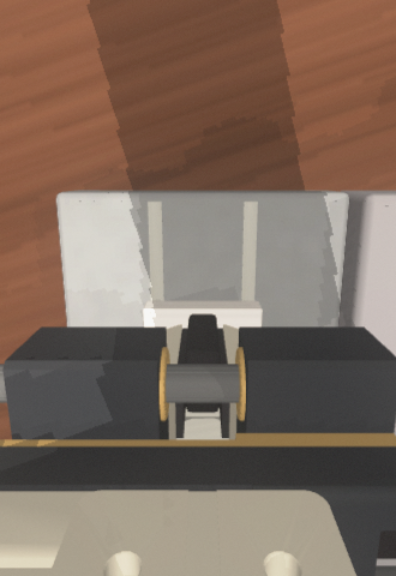

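Request:
carry_out(increments=[-0.05,0,0,0,0,0,1,-0.05,0,0,0,0,0,1,0,0,0,0,0,0,1])

```text
time_s: 16.93
eef_pos: [0.5023, 0.0974, 0.0563]
ee_rot: [0.152, 0.988, 0.0, -0.001]
wrist_force: [-4.3, 5.3, 4.7]
grip_width: 0.012
```

```bash
python3 -c "
from h import *
avg(3)"
```

```text
Fx [-5.7 -6.6 -5.7] mean -6.0 Fy 3.84 x [-72.56 -72.59 -72.53] y -0.75 z 56.3 t 17.0333 0.011920281388994487
```

Request:
carry_out(increments=[-0.05,0,0,0,0,0,1,0,0,0,0,0,0,1])

```text
time_s: 17.25
eef_pos: [0.5027, 0.0972, 0.0563]
ee_rot: [0.152, 0.988, 0.0, -0.001]
wrist_force: [-5.0, 5.0, 5.6]
grip_width: 0.0117
```

```bash
python3 -c "
from h import *
avg(3)"
```

```text
Fx [-6.3 -6.3 -6.2] mean -6.24 Fy 3.6 x [-72.11 -72.12 -72.15] y -0.77 z 56.3 t 17.35 0.011932252772626217
```

Steps of 0.3 mm now.

Request:
carry_out(increments=[-0.03,0,0,0,0,0,1,0,0,0,0,0,0,1])

```text
time_s: 17.57
eef_pos: [0.5027, 0.0972, 0.0563]
ee_rot: [0.152, 0.988, 0.0, -0.002]
wrist_force: [-5.8, 4.9, 6.3]
grip_width: 0.0119
```

Request:
carry_out(increments=[-0.03,0,0,0,0,0,1,0,0,0,0,0,0,1])

```text
time_s: 17.73
eef_pos: [0.5028, 0.0972, 0.0563]
ee_rot: [0.152, 0.988, 0.0, -0.002]
wrist_force: [-6.7, 6.0, 6.5]
grip_width: 0.0116
```

```bash
python3 -c "
from h import *
avg(3)"
```

```text
Fx [-8.2 -7.2 -7.7] mean -7.72 Fy 3.65 x [-72.01 -72.04 -72.07] y -0.77 z 56.3 t 17.8333 0.011908378732592942
```

Request:
carry_out(increments=[-0.03,0,0,0,0,0,1,0,0,0,0,0,0,1])

```text
time_s: 18.05
eef_pos: [0.5028, 0.0972, 0.0563]
ee_rot: [0.152, 0.988, 0.0, -0.002]
wrist_force: [-6.9, 6.5, 7.8]
grip_width: 0.0119
```

```bash
python3 -c "
from h import *
avg(3)"
```

```text
Fx [-8.6 -9.3 -9.3] mean -9.04 Fy 3.91 x [-72.01 -72.04 -72.01] y -0.78 z 56.3 t 18.15 0.01170125090707712
```

Request:
carry_out(increments=[-0.03,0,0,0,0,0,1,0,0,0,0,0,0,1])

```text
time_s: 18.37
eef_pos: [0.5028, 0.0971, 0.0563]
ee_rot: [0.152, 0.988, 0.0, -0.002]
wrist_force: [-8.8, 6.7, 7.8]
grip_width: 0.0118
```

```bash
python3 -c "
from h import *
avg(3)"
```

```text
Fx [-10.4  -9.5 -10.3] mean -10.06 Fy 4.01 x [-71.99 -71.98 -71.98] y -0.78 z 56.3 t 18.4667 0.011730249893614663
```

Request:
carry_out(increments=[-0.03,0,0,0,0,0,1,0,0,0,0,0,0,1])

```text
time_s: 18.68
eef_pos: [0.5029, 0.0971, 0.0563]
ee_rot: [0.152, 0.988, 0.0, -0.003]
wrist_force: [-9.1, 7.4, 8.6]
grip_width: 0.0118
```

```bash
python3 -c "
from h import *
avg(3)
for n in ('side','scene'): grab(n,n+'7.png')
i=cv2.imread('pics/side7.png');i2=cv2.imread('pics/scene7.png');cv2.imwrite('pics/c12.png',np.hstack([cv2.resize(i[130:230,250:350],None,fx=4,fy=4,interpolation=cv2.INTER_CUBIC),cv2.resize(i2[150:250,320:420],None,fx=4,fy=4,interpolation=cv2.INTER_CUBIC)]))"
```

```text
Fx [-10.9 -10.3 -10.7] mean -10.66 Fy 4.24 x [-71.92 -71.94 -71.95] y -0.77 z 56.3 t 18.7833 0.012083307463153432
```

View pics/c12.png

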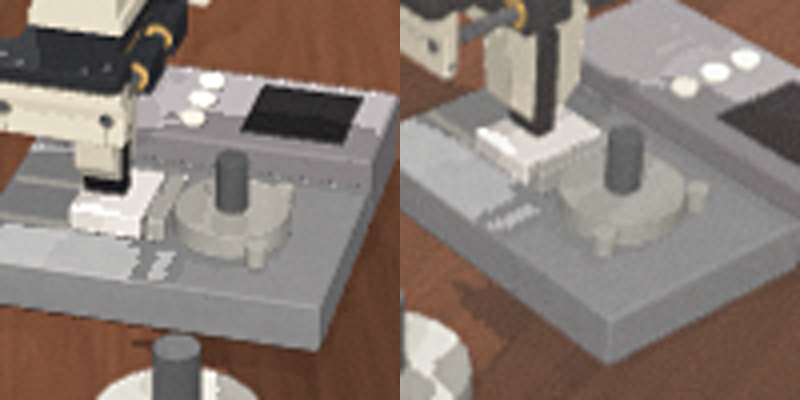

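```bash
python3 - <<'E'
from h import *
_,fs=load('scene7');_,fd=load('side7')
x,e=tri([ray(fs,(320+226/4,150+131/4)),ray(fd,(250+232/4,130+155/4))]);print(x,e)
X=np.array([.9535,-.3015,0]);Y=np.array([.3015,.9535,0])
for h in ([.5724,.0731,0],[.5717,.0762,0]): d=x-h;print(d@X*1000,d@Y*1000)
for h,n in (((.5717,.0762,.0745),'home knob'),):
    p=np.array(h);print(n,proj(fs,p),proj(fd,p))
avg(3)
E
```

```text
[0.57265494 0.07380589 0.07734573] [np.float64(0.000705060662981002), np.float64(0.0007050606629807773)]
0.030255072404243383 0.7499307603373578
1.6323550724042772 -1.9948692396626373
home knob (np.float64(376.57160319840955), np.float64(183.63298478888353)) (np.float64(307.40221279805917), np.float64(169.04355005529465))
Fx [-10.4 -11.  -11. ] mean -10.78 Fy 4.24 x [-71.93 -71.94 -71.94] y -0.77 z 56.3 t 19.0333 0.011988128404342614
```

Request:
carry_out(increments=[-0.03,0,0,0,0,0,1,0,0,0,0,0,0,1,0,0,0,0,0,0,1,0,0,0,0,0,0,1,0,0,0,0,0,0,1])

```text
time_s: 19.5
eef_pos: [0.5029, 0.0972, 0.0563]
ee_rot: [0.152, 0.988, 0.0, -0.003]
wrist_force: [-9.9, 8.4, 10.4]
grip_width: 0.0118
```

```bash
python3 -c "
from h import *
avg(4)"
```

```text
Fx [-12.  -12.6 -11.3 -11.7] mean -11.91 Fy 4.33 x [-71.89 -71.92 -71.9  -71.91] y -0.77 z 56.3 t 19.65 0.011949688981873008
```

Request:
carry_out(increments=[0.06,0,0,0,0,0,1,0,0,0,0,0,0,1])

```text
time_s: 19.87
eef_pos: [0.5029, 0.0971, 0.0563]
ee_rot: [0.152, 0.988, 0.0, -0.002]
wrist_force: [-8.2, 6.5, 7.4]
grip_width: 0.0119
```

```bash
python3 -c "
from h import *
avg(3)"
```

```text
Fx [ -9.8  -9.5 -10.1] mean -9.8 Fy 4.38 x [-71.93 -71.93 -71.9 ] y -0.77 z 56.3 t 19.9667 0.012012175771164273
```

Request:
carry_out(increments=[0,0,0,0,0,0,0.5,0,0,0,0,0,0,0.3,0,0,0,0,0,0,0,0,0,0,0,0,0,0,0,0,0,0,0,0,0])

```text
time_s: 20.43
eef_pos: [0.5053, 0.0959, 0.0561]
ee_rot: [0.152, 0.988, -0.0, 0.0]
wrist_force: [0.1, 0.5, -0.3]
grip_width: 0.0403
```

```bash
python3 -c "
from h import *
avg(3)"
```

```text
Fx [-0.   0.3  0.3] mean 0.2 Fy 0.08 x [-69.21 -69.25 -69.31] y -1.21 z 56.1 t 20.5333 0.04472461228200184
```

Released, and no force remains. I'll rise clear and check.

Request:
carry_out(increments=[0,0,-1.5,0,0,0,-0.1,0,0,-3,0,0,0,-0.1,0,0,-4,0,0,0,-0.1,0,0,-3,0,0,0,-0.1,0,0,0,0,0,0,-0.1])

```text
time_s: 21.0
eef_pos: [0.5085, 0.0963, 0.1774]
ee_rot: [0.152, 0.988, 0.001, 0.006]
wrist_force: [1.8, 0.4, -0.7]
grip_width: 0.0503
```

Request:
carry_out(increments=[-3,0,0,0,0,0,-0.1,-4,0,0,0,0,0,-0.1,-4,0,0,0,0,0,-0.1,-3,0,0,0,0,0,-0.1,0,0,0,0,0,0,-0.1])

```text
time_s: 21.42
eef_pos: [0.6428, 0.0515, 0.1695]
ee_rot: [0.153, 0.988, -0.0, 0.001]
wrist_force: [-1.6, -0.3, -0.8]
grip_width: 0.0503
```

```bash
python3 -c "
from h import *
avg(2)
for n in ('side','scene','wrist'): grab(n,n+'8.png')
i=cv2.imread('pics/wrist8.png');cv2.imwrite('pics/c13.png',cv2.resize(i[60:260,220:420],None,fx=3,fy=3,interpolation=cv2.INTER_CUBIC))
"
```

```text
Fx [-1.4 -0.7] mean -1.03 Fy -0.75 x [75.24 72.45] y -1.94 z 169.3 t 21.4667 0.050395434769822285
```

View pics/c13.png

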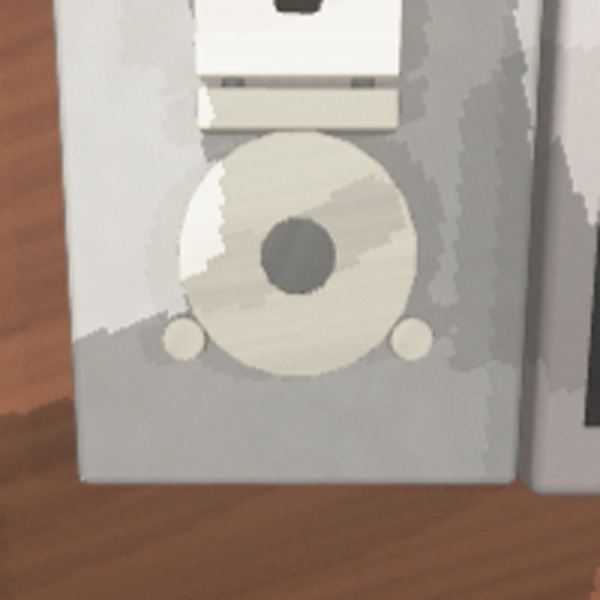

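View pics/scene8.png

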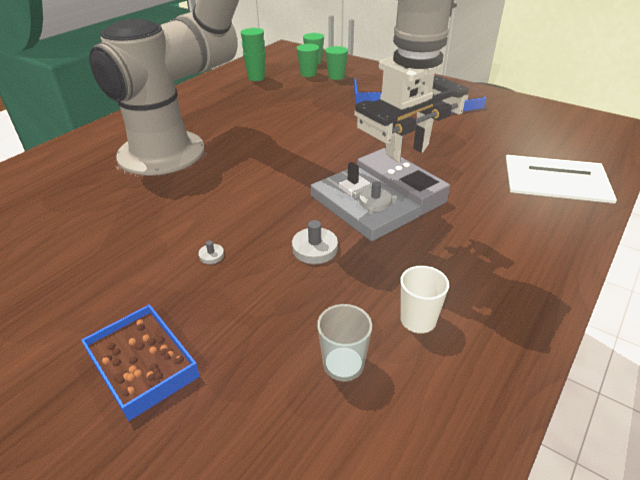

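The wrist crop shows the disc, with its knob at (298,256), touching the nose bar at row 130 and both posts at (184,339) and (411,339). It sits symmetric. The bystanders haven't moved in the scene view.

Request:
carry_out(increments=[0,0,0,0,0,0,-0.1,0,0,0,0,0,0,-0.1,0,0,0,0,0,0,-0.1,0,0,0,0,0,0,-0.1,0,0,0,0,0,0,-0.1])

```text
time_s: 22.08
eef_pos: [0.6386, 0.0541, 0.1715]
ee_rot: [0.152, 0.988, 0.0, 0.0]
wrist_force: [-0.8, -0.2, -0.4]
grip_width: 0.0503
```

```bash
python3 -c "
from h import *
print(arm.finish_job())"
```

```text
the job is handed in; nothing more can be done
None
```

The disc is seated in the meter and the jaw is closed on it; I handed the job in at about 22 s of the 64 s allowed. I drew the jaw back about 34 mm by its fin, then lifted the middle-sized disc by its knob. It measured about 63.5 mm across. I lowered it onto the window until the stage took its weight, and let go.

**Push:** I gripped the fin and pushed the jaw forward in small steps until it stopped against the disc. The push peaked at about 12 N at the wrist. With about 5 N of drag taken off, that is roughly 7 N of push, or about 6 N on each post. The post loads are worked out from the wrist force, not measured directly.

**Release:** I backed off 0.6 mm while still pushing, opened the gripper and rose clear.

**Last checks:**
- **Seating:** the wrist picture shows the disc touching the nose bar and both posts, symmetrically.
- **Bystanders:** the cup, glass and bean tray look unmoved in the scene picture.
- **Robot:** its wrist force is near zero and it touches nothing.

**Disagreements:**
- **Home position:** the wrist camera and the fixed cameras differed by about 3 mm. Within the fixed-camera frame, the seated knob lay within 1 mm of home.
- **Fin side load:** gripping the fin gave a side load of 4 to 7 N, because the tool sat slightly off its centre line.

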